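Switch off a board test jig and push its counterweighted gate open

TASK

Switch off the board test jig and open it: first push the black paddle lever of the toggle on the small switch box all the way over, away from the robot (off), and only then push the jig's counterweighted hold-down gate up by its front handle, past its balance point, until it stays up by itself against the rear stop. Do it with the outside of shut fingers: push, do not pinch or grip anything, and do not throw the gate over. Leave the circuit board in the jig and the tools and parts lying around where they are.

Things in the scene. Friction and masses are not known exactly. Their poses are not given: they have to be found in the camera images.
- test_jig: Board test jig, fixed: grey base 200 (its x) by 260 (its y) by 50 mm high. Origin: centre of its underside; its x points from the handle side (robot's side) to the hinge, z up. Two hinge cheeks 200 mm high stand at x 30 to 86, y +-101 mm, with a thin stop rod between their tops. A nest at x = -35 mm holds the circuit board. The gate's handle overhangs the base's front face by 40 mm.
- gate_hinge (a point): Middle of the gate's hinge axis, which runs along the jig's y: at (50, 0, 115) mm in the jig's frame, same axes as the jig. The gate's steel counterweight bar (26 mm thick) sits behind and above it.
- gate (a joint): Gate angle, rad: 0 = closed, level, on two posts; grows as its front goes up; 1.66 = open, against the stop rod. Balance point about 1.12 rad: below it the gate falls shut, beyond it it sinks onto the stop by itself and stays. When closed it takes about 2 to 3 N upward at the handle, less towards the balance point. Hinge: almost no friction, damped, 0.22 N m s/rad.
- gate_handle (a point): Centre of the gate's front handle, 190 mm from the hinge axis; 115 mm above the table when closed, 304 mm when open. Round, along the hinge axis: a free-turning black sleeve 20 mm thick, 140 mm long, between side arms at y +-85 mm. Axes turn with the gate. Below it free air; behind it a 35 mm gap, then the clear plate, 10 mm thick, level with it; the plate's rods hang 51 mm down, the nearest 78 mm off.
- switch_box: Switch box, fixed to the table left or right of the jig's front: grey steel box 100 mm (its x) by 80 mm (its y) by 55 mm high, with one lever on top. Origin: centre of its underside; its x axis points away from the robot's side; the lever swings about an axis along its y, 60 mm up.
- toggle (a joint): Angle of the switch lever, rad: 0 = leaning 0.45 rad towards the box's -x side, the robot's side (on); 0.9 = leaning as far to its +x side, away from the robot (off). It starts near 0, stays where it is left and takes about 2 N at its paddle.
- toggle_tip (a point): Centre of the lever's black paddle (10 mm thick along the push, 26 mm wide, 28 mm long along the lever), 58 mm from the lever's pivot and about 112 mm above the table at either end of the swing. The lever rod below it is 10 mm thick.
- proto_box: Bystander, fixed: white prototyping box 100 by 120 mm, 48 mm high with its four small round knobs, on the other side of the jig's front. Origin under its centre.
- board: Green circuit board 80 by 100 by 2 mm lying loose in the jig's nest under the gate. Origin: centre of its underside, 58 mm above the table. It must stay there.
- screwdriver: Bystander: loose screwdriver about 170 mm long with a black handle, lying on the table in front of the jig.
- solder_reel: Bystander: loose metal solder reel, 60 mm diameter, 46 mm high, standing on the table beside the jig. Origin under its centre.
- cleaner_bottle: Bystander: loose white bottle, 44 mm diameter, 110 mm high, beside the jig. Origin under its centre.
- multimeter: Bystander: loose black hand multimeter 150 by 74 by 36 mm lying flat beside the jig. Origin under its centre.
- heat_sink: Bystander: loose finned aluminium heat sink 60 by 50 by 28 mm beside the jig. Origin under its centre.
Mind the look-alikes: they are no part of the job. What is meant by the switch_box is not yellow, and is the larger of those in its own colour.

How it is judged:
By the outcome, as a careful person would: the job done as asked, in the order asked, and still so for the second after the job is handed in, with the robot touching nothing.
It also fails if it takes over 56 s, if anything falls off the work surface, if the arm or the gripper's body presses on something with over 40 N, if the wrist force passes 120 N, or if a joint passes its speed limit or range.

ROBOT

A 6-joint arm with a two-finger parallel gripper is mounted at the origin on the work surface. World frame = base frame: x ahead of the robot, y to its left, z up, the work surface at z = 0. Lengths are in m, angles in rad, forces in N, time in s.
With the tool pointing down it reaches from about 0.275 to 0.775 m from the base axis. Payload 14.6 kg.
Tool frame: the origin (TCP) lies at the very end of the fingers, on their centre line; the grasp point (between the pads) lies 19 mm behind it; z points along the fingers, y is the direction in which the jaws open and shut (so a half turn about z gives the same grasp; the last joint's range is limited). The gripper opens to 85 mm and grips with 20 to 120 N. Pads are 22 mm wide; open, the fingers measure 114 mm over their backs; the gripper's body (76 mm by 85 mm) begins 54 mm behind the grasp point. The pads swing forward as they close: fully open they stand 13 mm farther back than shut.
Start: joints at [1.025, 0.263, -0.048, 1.259, 0, 1.415], TCP at [0.2, 0.485, 0.231] pointing down, gripper open.
Joint ranges: [-2.65, 2.65], [-0.89, 1.7], [-1.18, 1.37], [-2.13, 2.11], [-1.35, 1.29], [-3.14, 3.14]. Speed limits (rad/s): [1.89, 1.89, 2.57, 2.79, 3.14, 3.14].

INTERFACE

Orientations are given as a unit quaternion [w, x, y, z].
In Python, from station import r gives the robot as it stands.
- The arm moves only by the tool send_rows, never from a script. Its argument "steps" is a list of rows, each a list of 7 numbers: the finger opening in mm, from 0 to 85.4, then the shift along the world's x, y, z in mm, then the turn, a rotation vector about the world's x, y, z in rad. A call has 1 to 5 rows; each row is the pose to reach, as a shift and turn from the pose commanded when the call began; what a row does not reach only later rows make up. A row lasts 1/12 s, in which the tool goes at most 41.7 mm and 7.16 degrees, less where a joint would pass 70% of its speed; a pose out of reach is approached as far as the arm can. A call with a gripper value outside its range is refused whole. The fingers move at their own pace and stop on an object; the grip force is fixed at half the most. Time passes only in rows, so rows that repeat a pose let the fingers close. It gives the time, the measured TCP pose, the force and the opening at its end, in the units of the state.
- r.read_state(): the state, without advancing time (a new reading comes with each control period).
- r.get_image(name): name is "scene" or "top" or "wrist"; returns (picture, depth): 480x640x3 uint8, red, green, blue; 480x640 float32, m along the optical axis (not along the pixel's ray), 0 where there is no reading.
- r.get_calibration(name): a dict with "camera_matrix" (3x3 intrinsics, pixels), "k1" (the pictures are not rectified: a ray, as slopes to the right and down, at radius r is drawn at 1 + k1 r^2 times it, then the intrinsics apply), "rvec" (rotation vector, rad) and "tvec" (3), from world to camera coordinates, as OpenCV has them. Camera axes: x right, y down, z forward; pixel columns grow to the right and rows downward; lengths in m; the calibration is good to about 2 mm. A picture is of the moment at which its call begins: read the wrist's pose just before it. get_calibration takes no time and is no camera call; for the wrist camera it gives the pose at the moment of the call.
- r.sign_off(): hands the job in, once; it reports no verdict.
The state is a dict: "time": time; "joint_positions": joint angles; "qd": joint speeds; "joint_efforts": joint torques, N m; "eef_pos": TCP position; "ee_rot": TCP orientation; "wrist_force": force on the tool from outside, world axes, zero at the start; "wrist_torque": the same for the moment, N m; "width": finger opening in m.
Only numpy, scipy, OpenCV 4.12 (cv2) and the standard library are available. Lean on these libraries where they do the work, as an engineer would, in place of code of your own. Each camera call takes 0.05 s, during which the arm holds its last target.

## Working session

There is one attempt and no reset: what is moved stays moved. The work goes in short steps, Python scripts to look and compute and a tool call to move; the robot and the scene stay as the last step left them, time stands still between calls to the robot, and variables do not carry over. Pictures are saved under pics/ and viewed, and the job is handed in when it is done.

Besides the shell and the picture viewer there is one more tool, called after ">>>" by a JSON object that holds its "api" and its "payload", one argument or row to a line. send_rows: Moves the arm, as the interface text tells. Its arguments: {"type":"object","properties":{"steps":{"type":"array"}},"required":["steps"]}

```bash
ls; mkdir -p pics; cat > h.py <<'E'
import numpy as np, cv2
from station import r
def save(n,img): cv2.imwrite('pics/'+n,cv2.cvtColor(img,cv2.COLOR_RGB2BGR))
def world(c,u,v,d):
    K=np.array(c["camera_matrix"]);k=c["k1"]
    u=np.asarray(u,float);v=np.asarray(v,float)
    x=(u-K[0,2])/K[0,0];y=(v-K[1,2])/K[1,1]
    D=np.array([k,0,0,0,0.]);
    p=cv2.undistortPoints(np.stack([u,v],-1).reshape(-1,1,2),K,D).reshape(-1,2)
    P=np.c_[p,np.ones(len(p))]*np.asarray(d).reshape(-1,1)
    R=cv2.Rodrigues(np.array(c["rvec"],float))[0];t=np.array(c["tvec"]).reshape(3)
    return (P-t)@R
def cloud(n):
    c=r.get_calibration(n);im,d=r.get_image(n)
    v,u=np.mgrid[0:480,0:640]
    W=world(c,u.ravel(),v.ravel(),d.ravel()).reshape(480,640,3)
    W[d==0]=np.nan
    return im,d,W
E
python3 - <<'E'
from h import *
for n in("scene","top"):
    im,d,W=cloud(n);save(n+'1.png',im);np.savez('/tmp/'+n,im=im,d=d,W=W);print(n,(d==0).mean())
print(r.read_state())
E
```

```text
pics
scene 0.0040625
top 0.00390625
{'time': 0.1, 'joint_positions': array([ 1.02471553e+00,  2.63434509e-01, -4.88597808e-02,  1.25938186e+00,
        1.24997886e-05,  1.41549156e+00]), 'qd': array([-0.00023806, -0.00093183,  0.00193948,  0.00042424, -0.00104014,
        0.00103248]), 'joint_efforts': array([ 3.21227053e-03, -6.38575172e+01,  3.85063720e+01,  9.96439077e-03,
       -1.32413279e-04, -2.16701004e-06]), 'eef_pos': array([0.19985552, 0.48521667, 0.23089924]), 'ee_rot': array([-1.56999690e-04,  1.94147164e-01,  9.80972316e-01, -4.10987089e-04]), 'wrist_force': array([ 0.29475985, -0.62983912, -0.52105852]), 'wrist_torque': array([ 0.05163828, -0.00227353, -0.00517358]), 'width': 0.08519216517886402}
```

View pics/scene1.png

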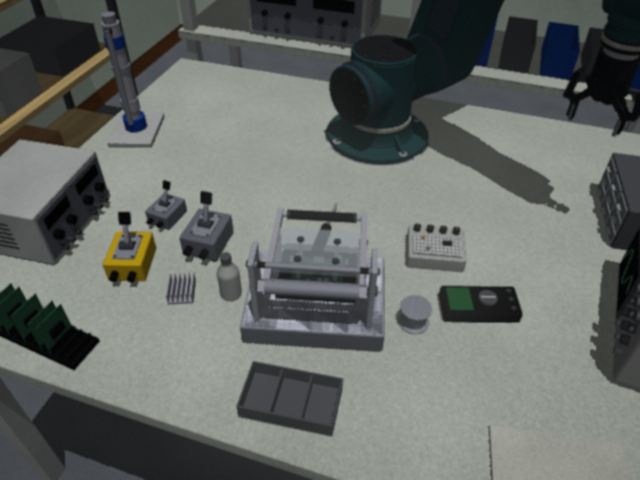

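View pics/top1.png

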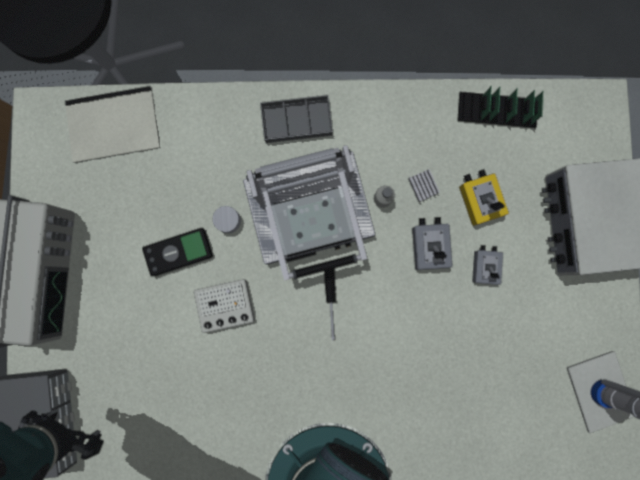

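Three toggle boxes are visible in top: yellow (485,198), the larger grey (432,245) and the smaller grey (488,266). The larger grey one fits, being not yellow and the larger of its colour. Next I'll enlarge it to confirm and measure.

```bash
python3 - <<'E'
from h import *
t=np.load('/tmp/top.npz');im,W=t['im'],t['W']
a=cv2.resize(im[130:350,390:530],None,fx=3,fy=3,interpolation=cv2.INTER_CUBIC)[:, :400]
b=cv2.resize(im[130:350,230:390],None,fx=2.5,fy=2.5,interpolation=cv2.INTER_CUBIC)
b=cv2.resize(b,(400,550)); a=cv2.resize(a,(350,550)); save('crop.png',np.hstack([a,b]))
def rep(n,u0,u1,v0,v1,z0,z1):
    P=W[v0:v1,u0:u1].reshape(-1,3);P=P[(P[:,2]>z0)&(P[:,2]<z1)]
    if len(P)<4: print(n,len(P));return
    rc=cv2.minAreaRect((P[:,:2]*1000).astype(np.float32))
    print(n,len(P),'c',np.round(rc[0],0),'size',np.round(rc[1],0),'ang',round(rc[2],1),'z med',np.nanmedian(P[:,2]).round(3))
rep('big box top',405,460,210,280,.045,.062)
rep('big lever',405,460,210,280,.085,.14)
rep('small box',465,512,240,295,.03,.06)
rep('small top',465,512,240,295,.06,.14)
rep('yellow',455,515,160,230,.04,.062)
rep('jig base top',235,385,140,290,.04,.056)
rep('handle',285,362,250,285,.095,.14)
rep('cheeks',235,385,140,290,.17,.22)
rep('bottle',370,400,180,215,.05,.12)
rep('screwdriver',318,345,262,345,.008,.05)
rep('proto',190,260,275,340,.02,.06)
rep('reel',210,245,200,240,.03,.06)
rep('hs',405,440,165,205,.01,.04)
E
```

```text
big box top 1260 c [ 543. -247.] size [100.  82.] ang 2.1 z med 0.056
big lever 108 c [ 526. -248.] size [25. 23.] ang 88.8 z med 0.123
small box 776 c [ 501. -379.] size [60. 86.] ang 84.2 z med 0.04
small top 53 c [ 480. -376.] size [19. 16.] ang 88.8 z med 0.087
yellow 1330 c [ 652. -372.] size [103.  82.] ang 17.2 z med 0.053
jig base top 3747 c [626.  60.] size [230. 384.] ang 21.5 z med 0.05
handle 805 c [506.   0.] size [ 64. 163.] ang 0.4 z med 0.124
cheeks 847 c [693.  44.] size [ 56. 220.] ang 13.6 z med 0.195
bottle 306 c [ 660. -140.] size [41. 41.] ang 87.0 z med 0.078
screwdriver 462 c [416. -13.] size [158.  48.] ang 8.5 z med 0.022
proto 2328 c [418. 228.] size [ 98. 121.] ang 11.6 z med 0.041
reel 545 c [615. 220.] size [60. 57.] ang 88.9 z med 0.047
hs 481 c [ 688. -235.] size [60. 52.] ang 22.7 z med 0.025
```

View pics/crop.png

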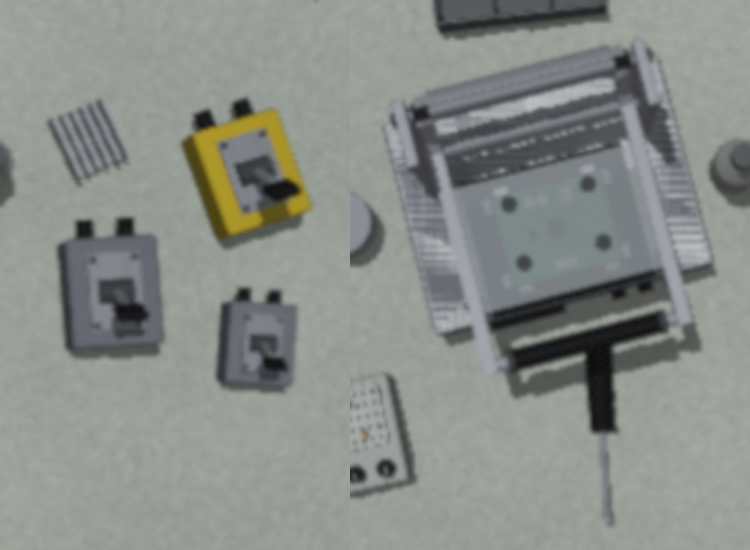

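The enlarged crop confirms it. The larger grey box (432,245 in top) has a lever leaning towards the robot, the smaller grey is 60×86 mm incl. glands, and the third is yellow. I'll check the lever and handle points more closely before moving.

```bash
python3 - <<'E'
from h import *
for n in('top','scene'):
    t=np.load(f'/tmp/{n}.npz');W=t['W'].reshape(-1,3);im=t['im'].reshape(-1,3)
    def sel(x0,x1,y0,y1,z0,z1):
        m=(W[:,0]>x0)&(W[:,0]<x1)&(W[:,1]>y0)&(W[:,1]<y1)&(W[:,2]>z0)&(W[:,2]<z1);return W[m]*1000,im[m]
    for z0 in (.062,.075,.09,.1,.11,.12,.13):
        P,_=sel(.46,.62,-.3,-.19,z0,z0+.012)
        if len(P): print(n,z0,len(P),np.percentile(P,[5,50,95],axis=0)[:,:2].round(0).tolist())
    P,c=sel(.46,.62,-.31,-.18,.052,.0585);rc=cv2.minAreaRect(P[:,:2].astype(np.float32));print('box',rc,len(P))
    P,c=sel(.40,.57,-.12,.12,.1,.135)
    m=c.max(1)<60;Q=P[m];print('handle dark',len(Q),Q.mean(0).round(0),cv2.minAreaRect(Q[:,:2].astype(np.float32)), np.percentile(Q[:,2],[5,95]))
    P,_=sel(.55,.8,-.1,.2,.15,.22);print('cheek',len(P),cv2.minAreaRect(P[:,:2].astype(np.float32)))
    P,_=sel(.3,.55,-.06,.04,.01,.06);print('drv',len(P),np.percentile(P,[1,50,99],axis=0).round(0).tolist())
E
```

```text
top 0.062 179 [[514.0, -268.0], [546.0, -243.0], [575.0, -226.0]]
top 0.075 10 [[537.0, -253.0], [541.0, -246.0], [546.0, -239.0]]
top 0.09 10 [[531.0, -250.0], [533.0, -246.0], [537.0, -243.0]]
top 0.1 14 [[522.0, -258.0], [528.0, -245.0], [531.0, -236.0]]
top 0.11 22 [[522.0, -257.0], [526.0, -246.0], [530.0, -237.0]]
top 0.12 61 [[514.0, -258.0], [519.0, -248.0], [525.0, -237.0]]
top 0.13 9 [[516.0, -259.0], [519.0, -252.0], [522.0, -241.0]]
box ((543.2603759765625, -247.00299072265625), (99.71390533447266, 81.35077667236328), 2.4446566104888916) 829
handle dark 474 [502.  -2. 125.] ((500.6596984863281, -1.9450302124023438), (18.59029769897461, 132.44288635253906), 13.597943305969238) [119.44621698 129.17044577]
cheek 1475 ((698.99658203125, 45.370094299316406), (67.92569732666016, 220.32647705078125), 13.686324119567871)
drv 606 [[342.0, -39.0, 11.0], [465.0, -15.0, 25.0], [549.0, 38.0, 59.0]]
scene 0.062 107 [[538.0, -259.0], [548.0, -244.0], [554.0, -231.0]]
scene 0.075 27 [[535.0, -251.0], [539.0, -246.0], [543.0, -241.0]]
scene 0.09 23 [[527.0, -248.0], [533.0, -244.0], [536.0, -241.0]]
scene 0.1 57 [[525.0, -257.0], [529.0, -245.0], [532.0, -234.0]]
scene 0.11 73 [[521.0, -257.0], [526.0, -245.0], [531.0, -234.0]]
scene 0.12 55 [[517.0, -256.0], [522.0, -245.0], [526.0, -235.0]]
box ((545.54296875, -244.35739135742188), (101.38275146484375, 80.92018127441406), 2.7490673065185547) 876
handle dark 497 [508.   3. 120.] ((507.3707275390625, 1.8790206909179688), (15.858291625976562, 132.3984832763672), 12.322531700134277) [112.87974311 125.35625196]
cheek 2858 ((700.72998046875, 49.320823669433594), (69.68742370605469, 219.14956665039062), 13.48967170715332)
drv 96 [[339.0, -21.0, 12.0], [427.0, -12.0, 21.0], [442.0, -0.0, 26.0]]
```

>>> {"api": "send_rows", "payload": {
  "steps": [
    [0,10,-40,0,0,0,0.085],
    [0,20,-80,0,0,0,0.17],
    [0,30,-120,0,0,0,0.255],
    [0,42,-160,0,0,0,0.34],
    [0,55,-198,0,0,0,0.425]
  ]
}}

```text
time: 0.52
eef_pos: [0.2544, 0.2855, 0.231]
ee_rot: [-0.0, -0.02, 1.0, -0.0]
wrist_force: [1.9, 1.0, 1.4]
width: 0.0256
```

>>> {"api": "send_rows", "payload": {
  "steps": [
    [0,12,-39,0,0,0,0],
    [0,25,-78,0,0,0,0],
    [0,40,-116,0,0,0,0],
    [0,56,-154,0,0,0,0],
    [0,72,-192,0,0,0,0]
  ]
}}

```text
time: 0.93
eef_pos: [0.3217, 0.1068, 0.2313]
ee_rot: [0.0, -0.017, 1.0, 0.0]
wrist_force: [0.0, 0.7, -0.8]
width: 0.0003
```

>>> {"api": "send_rows", "payload": {
  "steps": [
    [0,16,-38,0,0,0,0],
    [0,32,-76,0,0,0,0],
    [0,48,-114,0,0,0,0],
    [0,64,-152,0,0,0,0],
    [0,80,-190,0,0,0,0]
  ]
}}

```text
time: 1.35
eef_pos: [0.4018, -0.0836, 0.2312]
ee_rot: [0.0, -0.017, 1.0, 0.0]
wrist_force: [1.2, 0.4, 1.2]
width: -0.0
```

>>> {"api": "send_rows", "payload": {
  "steps": [
    [0,15,-38,0,0,0,0],
    [0,30,-76,0,0,0,0],
    [0,45,-114,0,0,0,0],
    [0,60,-152,0,0,0,0],
    [0,60,-152,0,0,0,0]
  ]
}}

```text
time: 1.77
eef_pos: [0.4635, -0.239, 0.2299]
ee_rot: [-0.0, -0.015, 1.0, -0.0]
wrist_force: [0.1, 0.6, -2.1]
width: -0.0002
```

>>> {"api": "send_rows", "payload": {
  "steps": [
    [0,0,-6,-35,0,0,0],
    [0,0,-11,-70,0,0,0],
    [0,0,-11,-105,0,0,0],
    [0,0,-11,-134,0,0,0],
    [0,0,-11,-134,0,0,0]
  ]
}}

```text
time: 2.18
eef_pos: [0.4592, -0.2425, 0.0926]
ee_rot: [-0.003, -0.017, 1.0, 0.002]
wrist_force: [-0.4, 0.8, -0.2]
width: -0.0002
```

```bash
python3 - <<'E'
from h import *
s=r.read_state();print(s['eef_pos'],s['ee_rot'],s['wrist_force'])
im,d=r.get_image('wrist');save('w1.png',im)
E
```

```text
[ 0.45920466 -0.24253905  0.0925593 ] [-0.00311928 -0.01696452  0.99984834  0.00240112] [-0.4206541   0.82498707 -0.23426893]
```

View pics/w1.png

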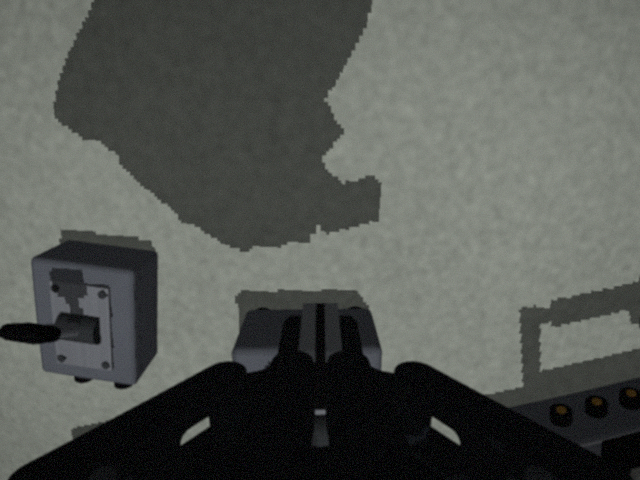

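The wrist view shows the shut fingers (320,330) just in front of the box (305,335), with the smaller look-alike at (90,320), clear to the side. Pushing next.

>>> {"api": "send_rows", "payload": {
  "steps": [
    [0,10,-5,5,0,0,0],
    [0,20,-5,5,0,0,0],
    [0,30,-5,5,0,0,0],
    [0,38,-4,5,0,0,0],
    [0,46,-4,5,0,0,0]
  ]
}}

```text
time: 2.65
eef_pos: [0.5087, -0.2481, 0.1029]
ee_rot: [0.0, -0.017, 1.0, -0.0]
wrist_force: [-3.3, 0.3, 1.8]
width: 0.0002
```

>>> {"api": "send_rows", "payload": {
  "steps": [
    [0,7,0,0,0,0,0],
    [0,14,0,0,0,0,0],
    [0,20,0,0,0,0,0],
    [0,26,1,0,0,0,0],
    [0,26,1,0,0,0,0]
  ]
}}

```text
time: 3.07
eef_pos: [0.5348, -0.2473, 0.1021]
ee_rot: [0.0, -0.017, 1.0, -0.0]
wrist_force: [-1.0, 0.3, -0.4]
width: -0.0002
```

>>> {"api": "send_rows", "payload": {
  "steps": [
    [0,4,0,0,0,0,0],
    [0,8,0,0,0,0,0],
    [0,11,0,0,0,0,0],
    [0,13,0,0,0,0,0],
    [0,13,0,0,0,0,0]
  ]
}}

```text
time: 3.48
eef_pos: [0.5471, -0.2473, 0.1022]
ee_rot: [0.0, -0.017, 1.0, 0.0]
wrist_force: [-0.6, -0.1, -0.2]
width: -0.0
```

>>> {"api": "send_rows", "payload": {
  "steps": [
    [0,1,0,0,0,0,0],
    [0,2,0,0,0,0,0],
    [0,3,0,0,0,0,0],
    [0,3,0,0,0,0,0]
  ]
}}

```text
time: 3.82
eef_pos: [0.5496, -0.2473, 0.1022]
ee_rot: [-0.0, -0.017, 1.0, -0.0]
wrist_force: [-2.9, 0.7, 0.4]
width: -0.0
```

>>> {"api": "send_rows", "payload": {
  "steps": [
    [0,2,0,0,0,0,0],
    [0,3,0,0,0,0,0],
    [0,4,0,0,0,0,0],
    [0,4,0,0,0,0,0]
  ]
}}

```text
time: 4.15
eef_pos: [0.5502, -0.2472, 0.1019]
ee_rot: [-0.004, -0.017, 1.0, -0.0]
wrist_force: [-25.1, -2.6, 11.5]
width: -0.0001
```

```bash
python3 - <<'E'
from h import *
im,d,W=cloud('scene');save('s2.png',cv2.resize(im[160:320,80:400],None,fx=2.4,fy=2.4,interpolation=cv2.INTER_CUBIC))
c=r.get_calibration('wrist');R=cv2.Rodrigues(np.array(c['rvec'],float))[0];print('cam pos',-R.T@np.array(c['tvec']).ravel(), r.read_state()['eef_pos'])
E
```

```text
cam pos [ 0.47508783 -0.24997832  0.2446481 ] [ 0.55027549 -0.24723453  0.10197324]
```

View pics/s2.png

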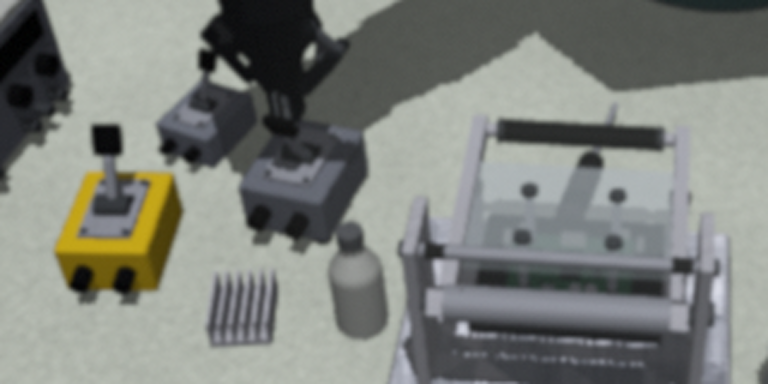

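The lever is at its far stop (25 N contact reaction, TCP x 0.550). The picture shows it leaning away under the fingers (300,150). Now back off and rise.

>>> {"api": "send_rows", "payload": {
  "steps": [
    [0,-20,0,0,0,0,0],
    [0,-50,0,0,0,0,0],
    [0,-85,5,10,0,0,0],
    [0,-95,20,45,0,0,0.05],
    [0,-95,35,80,0,0,0.1]
  ]
}}

```text
time: 4.62
eef_pos: [0.4556, -0.2114, 0.1825]
ee_rot: [-0.001, -0.067, 0.998, 0.001]
wrist_force: [2.4, -1.4, 0.6]
width: -0.0001
```

>>> {"api": "send_rows", "payload": {
  "steps": [
    [0,-5,35,20,0,0,0.05],
    [0,-10,75,30,0,0,0.1],
    [0,-15,115,30,0,0,0.1],
    [0,-20,155,30,0,0,0.1],
    [0,-25,195,30,0,0,0.1]
  ]
}}

```text
time: 5.03
eef_pos: [0.4337, -0.0157, 0.2129]
ee_rot: [0.001, -0.117, 0.993, -0.0]
wrist_force: [1.3, 1.0, -0.5]
width: 0.0001
```

```bash
python3 - <<'E'
from h import *
s=r.read_state();print(s['eef_pos'],s['ee_rot'],s['wrist_force'],s['joint_positions'].round(2))
im,d,W=cloud('top');save('t2.png',cv2.resize(im[130:350,230:530],None,fx=2.5,fy=2.5,interpolation=cv2.INTER_CUBIC))
W=W.reshape(-1,3)
for z0 in (.085,.1,.112,.124):
    m=(W[:,0]>.46)&(W[:,0]<.62)&(W[:,1]>-.3)&(W[:,1]<-.19)&(W[:,2]>z0)&(W[:,2]<z0+.012)
    print(z0,m.sum(),np.median(W[m],0) if m.sum() else '')
E
```

```text
[ 0.43368581 -0.01573411  0.21291895] [ 1.11521724e-03 -1.16544906e-01  9.93184786e-01 -1.47481781e-04] [ 1.28240572  0.98955584 -0.52021069] [-0.22  0.11 -0.29  1.16  0.   -0.46]
0.085 12 [ 0.55296446 -0.24491706  0.09064305]
0.1 22 [ 0.56080922 -0.24677024  0.1075213 ]
0.112 54 [ 0.56651113 -0.24533265  0.11877196]
0.124 35 [ 0.57219868 -0.24384783  0.12603338]
```

View pics/t2.png

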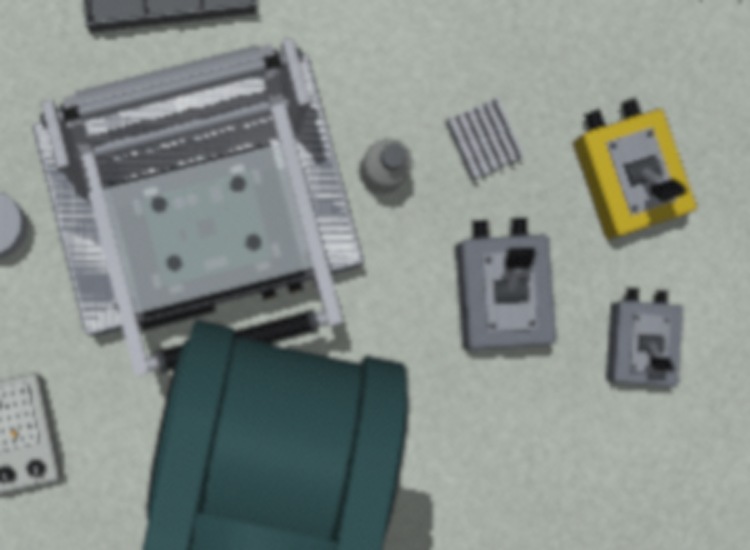

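Top view: the target lever (515,260) now leans away, and the look-alikes (670,185) and (655,360) are untouched. Next, tilt the tool forward (40° below level) in front of the gate handle.

>>> {"api": "send_rows", "payload": {
  "steps": [
    [0,-4,0,0,0.028,-0.117,0],
    [0,-8,0,0,0.056,-0.234,0],
    [0,-12,0,0,0.084,-0.35,0],
    [0,-16,-1,-10,0.111,-0.467,0],
    [0,-16,-2,-20,0.139,-0.584,0]
  ]
}}

```text
time: 5.5
eef_pos: [0.418, -0.019, 0.1938]
ee_rot: [0.298, -0.113, 0.947, 0.033]
wrist_force: [1.7, -0.5, -1.2]
width: -0.0001
```

>>> {"api": "send_rows", "payload": {
  "steps": [
    [0,0,0,-15,0.028,-0.117,0],
    [0,2,0,-35,0.056,-0.234,0],
    [0,5,0,-55,0.068,-0.285,0],
    [0,8,0,-62,0.068,-0.285,0],
    [0,8,0,-62,0.068,-0.285,0]
  ]
}}

```text
time: 5.92
eef_pos: [0.4308, -0.0311, 0.15]
ee_rot: [0.421, -0.108, 0.899, 0.054]
wrist_force: [-0.6, 0.5, -0.2]
width: -0.0001
```

```bash
cat > tgt.py <<'E'
from h import *
from scipy.spatial.transform import Rotation as Ro
import sys
def tip(th,al,s=30,n0=21,H0=(503.,0.,115.),yaw=13.6):
    # desired TCP given gate angle th (rad), tool pitch al (deg below level)
    x=190*(1-np.cos(th));z=115+190*np.sin(th);a=np.radians(al)
    x+=-n0*np.sin(a)+s*np.cos(a); z+=-n0*np.cos(a)-s*np.sin(a)
    y=np.radians(yaw);return np.array([H0[0]+x*np.cos(y),H0[1]+x*np.sin(y),z])
def now():
    s=r.read_state();q=s['ee_rot'];R=Ro.from_quat([q[1],q[2],q[3],q[0]]).as_matrix()
    zt=R[:,2];return s,zt,np.degrees(np.arcsin(-zt[2])),np.degrees(np.arctan2(zt[1],zt[0])),R[:,1]
if __name__=='__main__':
    s,zt,al,yw,yt=now()
    print('t',s['time'],'tcp',(s['eef_pos']*1000).round(1),'alpha',al.round(1),'yaw',yw.round(1),'jaw',yt.round(3),'F',s['wrist_force'].round(1),'q',s['joint_positions'].round(2))
E
python3 - <<'E'
from tgt import *
import runpy;runpy.run_path('tgt.py',run_name='__main__')
print('pre',tip(0,40,s=-50,n0=29),'under',tip(0,40,30,29))
im,d,W=cloud('scene');save('s3.png',im)
E
```

```text
t 5.9167 tcp [430.8 -31.1 150. ] alpha 39.8 yaw 14.2 jaw [-0.24   0.971  0.007] F [-0.6  0.5 -0.2] q [-0.73 -0.17 -1.17 -0.02  0.69 -0.75]
pre [447.65356367 -13.38971212 124.92409163] under [507.21878954   1.0206326   73.50108286]
```

View pics/s3.png

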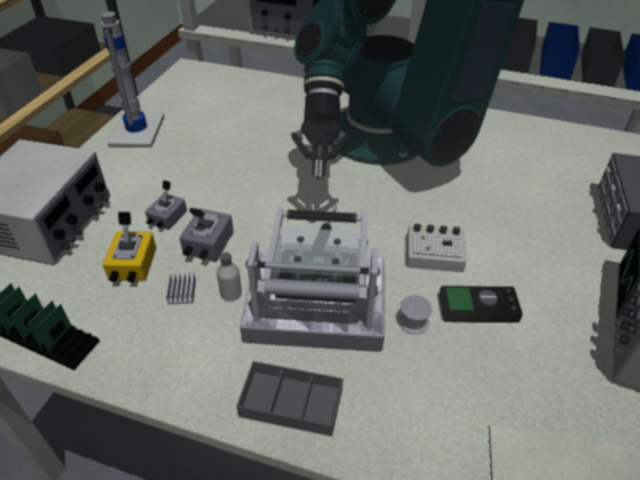

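The scene shows the gripper tilted (318,165) in front of the gate handle (322,215). Joint 3 is near its limit here, so I'll move forward a little and check the pose.

>>> {"api": "send_rows", "payload": {
  "steps": [
    [0,15,10,0,0,0,0],
    [0,22,17,-10,0,0,0],
    [0,22,17,-20,0,0,0],
    [0,22,17,-20,0,0,0]
  ]
}}

```text
time: 6.3
eef_pos: [0.4554, -0.016, 0.14]
ee_rot: [0.413, -0.112, 0.902, 0.059]
wrist_force: [-0.9, -0.4, -0.4]
width: 0.0002
```

```bash
python3 tgt.py
```

```text
t 6.3 tcp [455.4 -16.  140. ] alpha 40.7 yaw 15.2 jaw [-0.251  0.968  0.014] F [-0.9 -0.4 -0.4] q [-0.61 -0.11 -1.18 -0.14  0.62 -0.64]
```

>>> {"api": "send_rows", "payload": {
  "steps": [
    [0,0,0,-12,-0.02,0.085,0],
    [0,0,0,-25,-0.04,0.17,0],
    [0,2,0,-38,-0.04,0.17,0],
    [0,4,0,-50,-0.04,0.17,0],
    [0,4,0,-50,-0.04,0.17,0]
  ]
}}

```text
time: 6.72
eef_pos: [0.4586, -0.0164, 0.0891]
ee_rot: [0.332, -0.114, 0.935, 0.051]
wrist_force: [-1.3, 0.8, -0.0]
width: 0.0003
```

```bash
python3 tgt.py; python3 -c "
from tgt import *
for a in(40,45,50): print(tip(0,a,30,31),tip(0,a,30,21))"
```

```text
t 6.7167 tcp [458.6 -16.4  89.1] alpha 50.7 yaw 15.6 jaw [-0.246  0.969  0.019] F [-1.3  0.8 -0. ] q [-0.51  0.01 -1.11 -0.08  0.46 -0.62]
[505.96926057   0.71833973  71.96899397] [512.21690545   2.2298041   79.6294384 ]
[ 5.02312720e+02 -1.66270583e-01  7.18664863e+01] [509.18552193   1.49643524  78.93755416]
[498.66140962  -1.04961548  72.09225081] [506.10706286   0.75167761  78.5201269 ]
```

>>> {"api": "send_rows", "payload": {
  "steps": [
    [0,4,2,-17,0,0,0],
    [0,16,6,-17,0,0,0],
    [0,28,11,-17,0,0,0],
    [0,40,15,-17,0,0,0],
    [0,40,15,-17,0,0,0]
  ]
}}

```text
time: 7.13
eef_pos: [0.5009, -0.0019, 0.0745]
ee_rot: [0.334, -0.114, 0.934, 0.05]
wrist_force: [0.5, -0.7, 1.0]
width: -0.0
```

```bash
python3 tgt.py; python3 - <<'E'
from h import *
im,d,W=cloud('scene');save('s4.png',cv2.resize(im[120:320,210:430],None,fx=3,fy=3,interpolation=cv2.INTER_CUBIC)[:600])
E
```

```text
t 7.1333 tcp [500.9  -1.9  74.5] alpha 50.5 yaw 15.4 jaw [-0.246  0.969  0.016] F [ 0.5 -0.7  1. ] q [-0.4   0.11 -1.09 -0.2   0.41 -0.52]
```

View pics/s4.png

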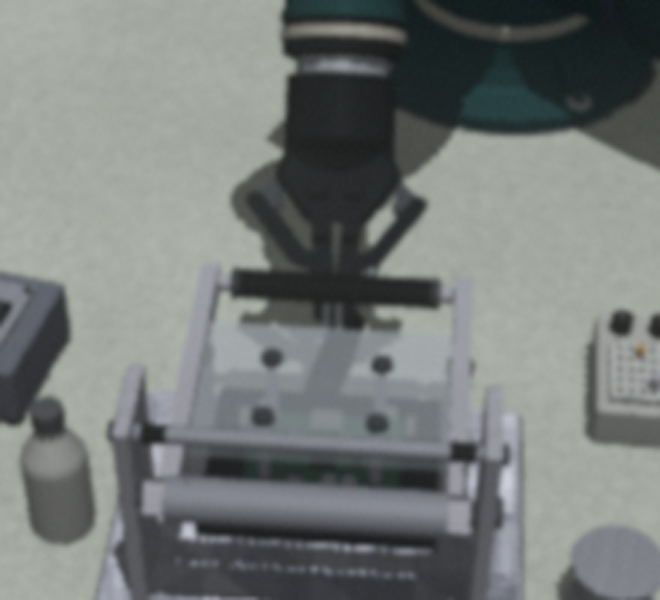

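Fingertips (335,310) are under the middle of the handle (335,287), with clear air around them. Computing the lift path.

```bash
python3 - <<'E'
from tgt import *
s=now()[0];p=s['eef_pos']*1000
for th in np.arange(0,1.45,.1):
    al=np.interp(th,[0,.4,1.25,1.4],[50.5,50.5,80,84])
    t=tip(th,al,30,20);print(round(th,2),al.round(1),t.round(0),'rel',(t-p).round(0),'turn',np.radians(al-50.5).round(3))
E
```

```text
0.0 50.5 [507.   1.  79.] rel [7. 3. 5.] turn 0.0
0.1 50.5 [507.   1.  98.] rel [ 8.  3. 24.] turn 0.0
0.2 50.5 [510.   2. 117.] rel [11.  4. 43.] turn 0.0
0.3 50.5 [515.   3. 135.] rel [15.  5. 61.] turn 0.0
0.4 50.5 [521.   4. 153.] rel [21.  6. 79.] turn 0.0
0.5 54.0 [527.   6. 170.] rel [27.  8. 96.] turn 0.061
0.6 57.4 [535.   8. 186.] rel [ 35.   9. 112.] turn 0.121
0.7 60.9 [544.  10. 201.] rel [ 44.  12. 127.] turn 0.182
0.8 64.4 [554.  12. 216.] rel [ 54.  14. 142.] turn 0.242
0.9 67.9 [566.  15. 229.] rel [ 66.  17. 154.] turn 0.303
1.0 71.3 [579.  18. 240.] rel [ 79.  20. 166.] turn 0.363
1.1 74.8 [593.  22. 250.] rel [ 93.  23. 176.] turn 0.424
1.2 78.3 [608.  25. 259.] rel [108.  27. 185.] turn 0.485
1.3 81.3 [623.  29. 265.] rel [124.  31. 191.] turn 0.538
1.4 84.0 [640.  33. 270.] rel [140.  35. 196.] turn 0.585
```

>>> {"api": "send_rows", "payload": {
  "steps": [
    [0,3,1,2,0,0,0],
    [0,6,2,5,0,0,0],
    [0,7,3,10,0,0,0],
    [0,7,3,17,0,0,0],
    [0,8,3,24,0,0,0]
  ]
}}

```text
time: 7.6
eef_pos: [0.5067, 0.0009, 0.0977]
ee_rot: [0.333, -0.113, 0.935, 0.049]
wrist_force: [-4.0, -2.0, -2.7]
width: 0.0001
```

```bash
python3 tgt.py; python3 - <<'E'
from h import *
im,d,W=cloud('scene');save('s5.png',cv2.resize(im[120:320,210:430],None,fx=3,fy=3,interpolation=cv2.INTER_CUBIC)[:600])
E
```

```text
t 7.6 tcp [506.7   0.9  97.7] alpha 50.7 yaw 15.4 jaw [-0.245  0.969  0.017] F [-4.  -2.  -2.7] q [-0.38  0.06 -1.03 -0.1   0.4  -0.51]
```

View pics/s5.png

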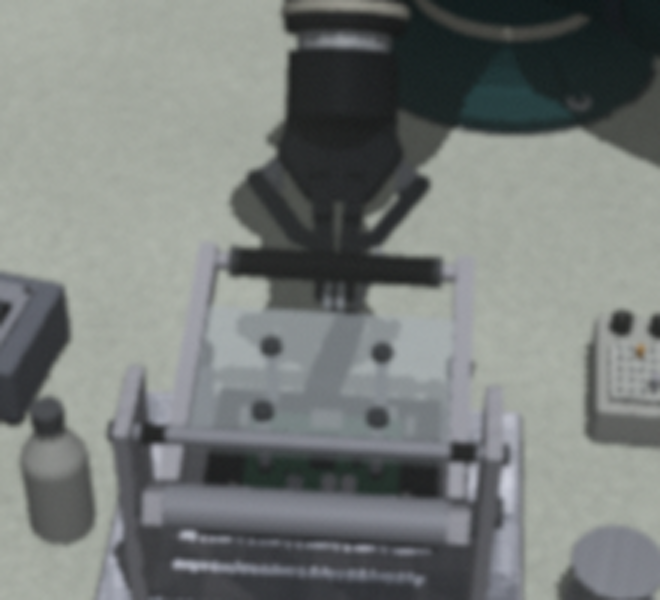

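The gate is rising as modelled: the handle has gone from row 287 to row 265, and the contact force of about 5 N matches. I'll continue along the arc.

>>> {"api": "send_rows", "payload": {
  "steps": [
    [0,1,0,8,0,0,0],
    [0,2,1,17,0,0,0],
    [0,4,1,25,0,0,0],
    [0,6,2,32,0,0,0],
    [0,8,2,38,0,0,0]
  ]
}}

```text
time: 8.07
eef_pos: [0.5152, 0.0033, 0.1361]
ee_rot: [0.333, -0.114, 0.935, 0.05]
wrist_force: [-3.5, 2.5, -2.0]
width: 0.0002
```

>>> {"api": "send_rows", "payload": {
  "steps": [
    [0,2,1,7,0,0,0],
    [0,5,1,15,0,0,0],
    [0,7,2,24,-0.005,0.02,0],
    [0,9,2,30,-0.01,0.04,0],
    [0,12,3,36,-0.014,0.059,0]
  ]
}}

```text
time: 8.48
eef_pos: [0.5275, 0.0061, 0.1723]
ee_rot: [0.304, -0.114, 0.944, 0.046]
wrist_force: [-1.8, -1.4, -1.3]
width: 0.0003
```

```bash
python3 tgt.py; python3 -c "
from tgt import *
print(tip(.5,54,30,20))"
```

```text
t 8.4833 tcp [527.5   6.1 172.3] alpha 54.1 yaw 15.6 jaw [-0.244  0.97   0.018] F [-1.8 -1.4 -1.3] q [-0.33 -0.03 -0.79  0.27  0.34 -0.48]
[527.01961628   5.81095674 170.06463746]
```

Tracking well. On to θ = 0.9.

>>> {"api": "send_rows", "payload": {
  "steps": [
    [0,4,1,8,-0.007,0.03,0],
    [0,8,2,15,-0.014,0.059,0],
    [0,12,3,22,-0.021,0.088,0],
    [0,16,4,29,-0.028,0.118,0],
    [0,16,4,29,-0.028,0.118,0]
  ]
}}

```text
time: 8.9
eef_pos: [0.5458, 0.01, 0.203]
ee_rot: [0.248, -0.116, 0.961, 0.039]
wrist_force: [0.0, 1.3, 0.1]
width: -0.0001
```

>>> {"api": "send_rows", "payload": {
  "steps": [
    [0,5,1,7,-0.007,0.03,0],
    [0,10,2,14,-0.014,0.059,0],
    [0,16,4,21,-0.021,0.088,0],
    [0,22,5,27,-0.028,0.118,0],
    [0,22,5,27,-0.028,0.118,0]
  ]
}}

```text
time: 9.32
eef_pos: [0.5675, 0.0151, 0.2287]
ee_rot: [0.189, -0.117, 0.974, 0.033]
wrist_force: [1.2, 0.7, 0.6]
width: -0.0002
```

```bash
python3 tgt.py; python3 - <<'E'
from tgt import *
print(tip(.9,67.9,30,20))
im,d,W=cloud('scene');save('s6.png',cv2.resize(im[90:320,200:430],None,fx=2.6,fy=2.6,interpolation=cv2.INTER_CUBIC)[:600])
E
```

```text
t 9.3167 tcp [567.5  15.1 228.7] alpha 67.9 yaw 16.8 jaw [-0.241  0.97   0.02 ] F [1.2 0.7 0.6] q [-0.21  0.1  -0.35  0.78  0.18 -0.42]
[565.83753267  15.20199906 228.51176864]
```

View pics/s6.png

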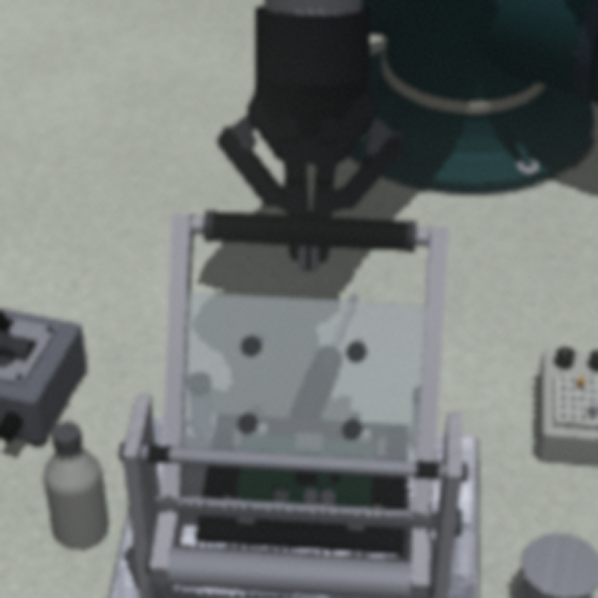

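The handle (310,230) rests on the fingers, and the gate is about half open. From here I'll go slowly through the balance point.

>>> {"api": "send_rows", "payload": {
  "steps": [
    [0,6,2,5,-0.007,0.03,0],
    [0,12,3,10,-0.014,0.059,0],
    [0,17,4,14,-0.02,0.08,0],
    [0,22,5,18,-0.024,0.1,0],
    [0,27,7,21,-0.028,0.118,0]
  ]
}}

```text
time: 9.78
eef_pos: [0.5923, 0.0219, 0.2481]
ee_rot: [0.129, -0.117, 0.984, 0.027]
wrist_force: [-1.0, -1.8, 0.1]
width: 0.0003
```

>>> {"api": "send_rows", "payload": {
  "steps": [
    [0,4,1,3,-0.004,0.015,0],
    [0,8,2,5,-0.007,0.03,0],
    [0,12,3,7,-0.011,0.045,0],
    [0,15,3,9,-0.014,0.059,0],
    [0,18,4,10,-0.014,0.059,0]
  ]
}}

```text
time: 10.2
eef_pos: [0.6107, 0.0259, 0.258]
ee_rot: [0.099, -0.117, 0.988, 0.023]
wrist_force: [0.2, -0.3, 0.1]
width: -0.0003
```

```bash
python3 tgt.py; python3 - <<'E'
from tgt import *
im,d,W=cloud('scene');save('s7.png',cv2.resize(im[70:320,200:430],None,fx=2.4,fy=2.4,interpolation=cv2.INTER_CUBIC)[:600])
E
```

```text
t 10.2 tcp [610.7  25.9 258. ] alpha 78.3 yaw 19.9 jaw [-0.236  0.972  0.023] F [ 0.2 -0.3  0.1] q [-0.14  0.27  0.01  1.13  0.09 -0.36]
```

View pics/s7.png

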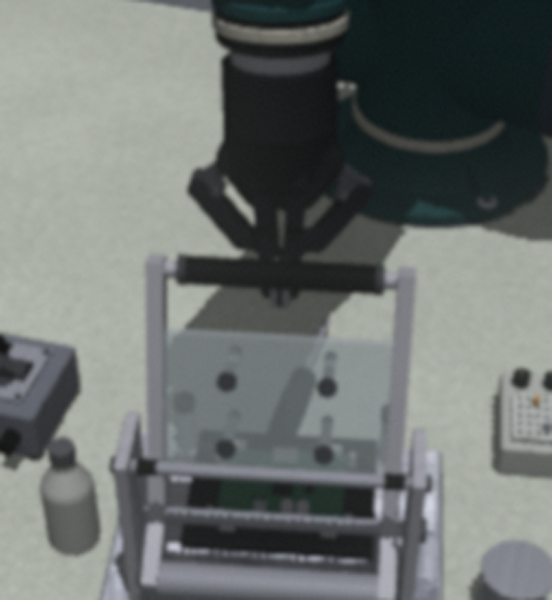

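>>> {"api": "send_rows", "payload": {
  "steps": [
    [0,4,1,2,-0.004,0.015,0],
    [0,8,2,4,-0.007,0.03,0],
    [0,12,3,5,-0.01,0.04,0],
    [0,16,4,6,-0.012,0.05,0],
    [0,16,4,6,-0.012,0.05,0]
  ]
}}

```text
time: 10.67
eef_pos: [0.627, 0.0301, 0.2641]
ee_rot: [0.074, -0.117, 0.99, 0.02]
wrist_force: [0.7, 0.1, -0.5]
width: -0.0002
```

>>> {"api": "send_rows", "payload": {
  "steps": [
    [0,0,0,0,0,0,0],
    [0,0,0,0,0,0,0],
    [0,0,0,0,0,0,0],
    [0,0,0,0,0,0,0],
    [0,0,0,0,0,0,0]
  ]
}}

```text
time: 11.08
eef_pos: [0.6265, 0.03, 0.2647]
ee_rot: [0.074, -0.117, 0.99, 0.02]
wrist_force: [0.2, 0.4, -0.0]
width: -0.0001
```

```bash
python3 tgt.py; python3 - <<'E'
from tgt import *
im,d,W=cloud('scene');save('s8.png',cv2.resize(im[70:320,200:430],None,fx=2.4,fy=2.4,interpolation=cv2.INTER_CUBIC)[:600])
E
```

```text
t 11.0833 tcp [626.5  30.  264.7] alpha 81.2 yaw 21.8 jaw [-0.235  0.972  0.022] F [ 0.2  0.4 -0. ] q [-0.12  0.33  0.13  1.23  0.07 -0.35]
```

View pics/s8.png

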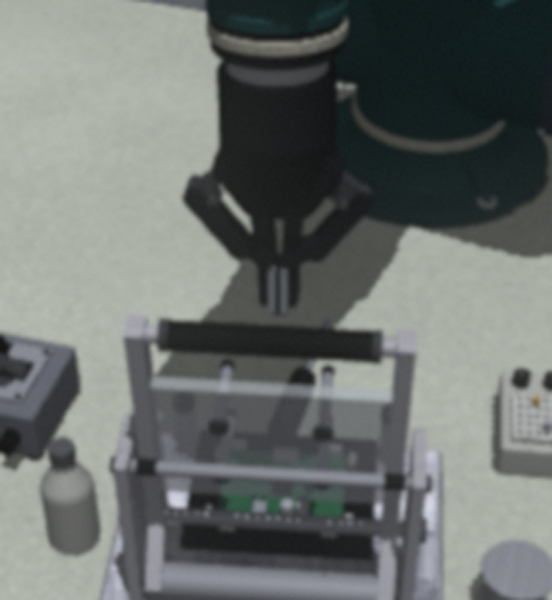

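The handle (270,338) has left the fingers (280,290) and the gate has sunk past upright. Now retreat clear and verify.

>>> {"api": "send_rows", "payload": {
  "steps": [
    [0,-20,-5,0,0,0,0],
    [0,-50,-12,5,0,0,0],
    [0,-85,-20,10,0,0,0],
    [0,-120,-28,15,0,0,0],
    [0,-150,-36,20,0,0,0]
  ]
}}

```text
time: 11.55
eef_pos: [0.4746, -0.0059, 0.2847]
ee_rot: [0.074, -0.117, 0.99, 0.02]
wrist_force: [0.3, -1.4, 0.3]
width: -0.0
```

>>> {"api": "send_rows", "payload": {
  "steps": [
    [0,-20,35,5,0,0,0],
    [0,-30,70,10,0,0,0],
    [0,-40,110,10,0,0,0],
    [0,-45,150,10,0,0,0],
    [0,-45,150,10,0,0,0]
  ]
}}

```text
time: 11.97
eef_pos: [0.4299, 0.1495, 0.2952]
ee_rot: [0.074, -0.12, 0.99, 0.021]
wrist_force: [-0.1, -0.8, 0.2]
width: -0.0001
```

```bash
python3 tgt.py; python3 - <<'E'
from tgt import *
for n in('scene','top'):
    im,d,W=cloud(n);save(n+'9.png',im)
    P=W.reshape(-1,3)*1000;y=np.radians(13.6);xh=np.array([np.cos(y),np.sin(y)])
    H=np.array([503,0.])+190*xh
    q=(P[:,:2]-H);a=q@xh;b=q@np.array([-xh[1],xh[0]])
    m=(abs(b)<65)&(a>-100)&(a<120)&(P[:,2]>290)&(P[:,2]<330)
    if m.sum(): print(n,m.sum(),'rel hinge',np.median(a[m]).round(1),'z',np.percentile(P[m,2],[5,50,95]).round(0))
    m=(P[:,0]>460)&(P[:,0]<620)&(P[:,1]>-300)&(P[:,1]<-190)&(P[:,2]>110)&(P[:,2]<135);print('lever',np.median(P[m],0).round(0))
E
```

```text
t 11.9667 tcp [429.9 149.5 295.2] alpha 81.2 yaw 22.7 jaw [-0.241  0.97   0.024] F [-0.1 -0.8  0.2] q [ 0.13  0.02 -0.19  1.22  0.04 -0.11]
scene 1155 rel hinge 22.8 z [301. 311. 315.]
lever [ 575. -241.  122.]
top 767 rel hinge 13.3 z [307. 313. 317.]
lever [ 569. -245.  123.]
```

View pics/scene9.png

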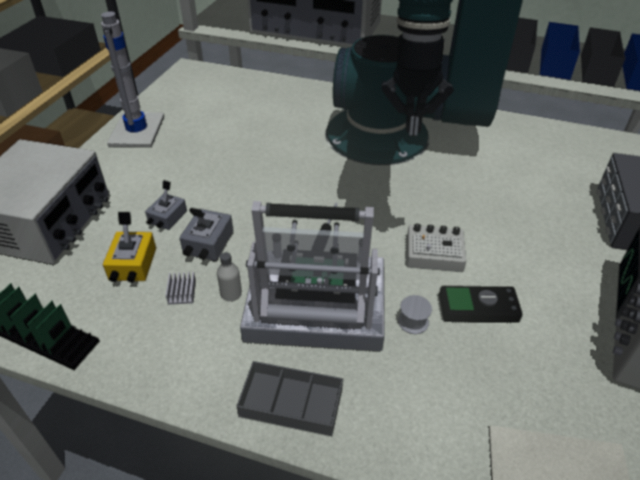

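View pics/top9.png

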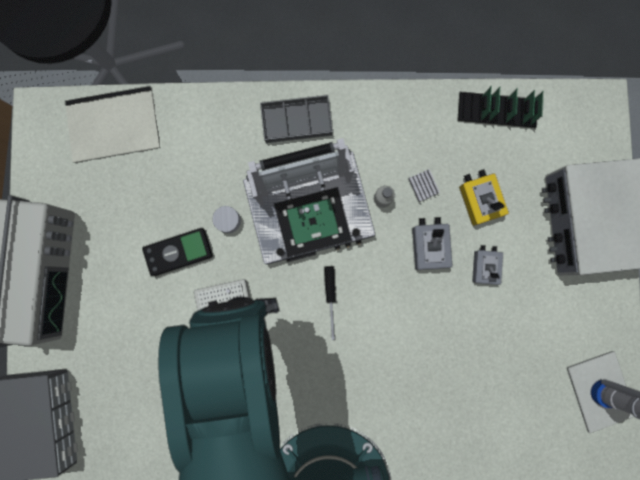

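```bash
python3 -c "
from station import r
print(r.sign_off())"
```

```text
the job is handed in; nothing more can be done
None
```

The switch is off and the gate is open, done in that order and handed in at about 12 s on the robot's clock.

- **Switch:** I pushed the larger grey box's lever with shut fingers until it hit its far stop, at about 25 N. Its paddle then measured 25–31 mm beyond the pivot, the side away from the robot.
- **Gate:** I lifted it by the handle from below, slowly, with contact forces up to about 5 N. Past the balance point it left the fingers and sank onto the rear stop by itself.
- **Last checks:** The top and scene views put the handle 13 and 23 mm behind the hinge axis. I expected 17 mm at 1.66 rad, and its height also fits. The two cameras differ by about 10 mm in that reading.
- **Surroundings:** By eye in the last pictures, the board is still in its nest, and the screwdriver and other loose parts look unmoved. The top view of the fixed prototyping box is partly hidden by the arm, but the scene view shows it in place. The arm was clear of everything, with wrist force under 1 N.
- **What did not go to plan:** My first tilt in front of the gate (40° below level) ran joint 3 almost to its limit (−1.18) and the tool settled up to about 12 mm off. I used a steeper 50° tilt instead, and it tracked to within about 2 mm.

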